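# Hang the parts basket in the ultrasonic cleaner and start it

### The arm

A 6-joint arm with a two-finger parallel gripper is mounted at the origin on the work surface. World frame = base frame: x ahead of the robot, y to its left, z up, the work surface at z = 0. Lengths are in m, angles in rad, forces in N, time in s.
With the tool pointing down it reaches from about 0.25 to 0.725 m from the base axis. Payload 4 kg.
Tool frame: the origin (TCP) lies at the very end of the fingers, on their centre line; the grasp point (between the pads) lies 19 mm behind it; z points along the fingers, y is the line along which they close (so a half turn about z gives the same grasp; the last joint's range is limited). The gripper opens to 85 mm and grips with 20 to 120 N. Pads are 22 mm wide; open, the fingers measure 114 mm over their backs; the gripper's body (76 mm by 85 mm) begins 54 mm behind the grasp point. The pads swing forward as they close: fully open they stand 13 mm farther back than shut.
Start: joints at [-1.106, 0.241, 0.005, 1.335, 0, 1.571], TCP at [0.224, -0.447, 0.231] pointing down, gripper open.
Joint ranges: [-2.72, 2.72], [-1.05, 1.87], [-1.09, 1.28], [-1.99, 2.15], [-1.42, 1.44], [-3.14, 3.14]. Speed limits (rad/s): [2.79, 2.79, 3.14, 3.14, 3.14, 3.14].

### API

Orientations are given as a 3x3 rotation matrix whose columns are the frame's x, y, z axes.
In Python, from bench import bot, imaging gives the robot as it stands (bot), with the cameras (imaging).
- The arm moves only by the tool step_hand, called in YAML: its name, and indented under it one key for each argument. Schema: {"type":"object","properties":{"plan":{"type":"array","items":{"type":"object","properties":{"rot":{"type":"array","items":{"type":"number"},"minItems":3,"maxItems":3},"d":{"type":"array","items":{"type":"number"},"minItems":3,"maxItems":3},"finger_gap":{"type":"number"}},"additionalProperties":false,"required":["finger_gap"]},"minItems":1,"maxItems":8},"squeeze":{"type":"number"},"only":{"type":"string"},"quiet":{"type":"boolean"},"lines":{"type":"string"}},"required":["plan"],"additionalProperties":false}. plan is a list of rows, 1 to 8 of them, each an object with the fields rot (a list: a rotation vector rx, ry, rz in fractions of the full range, 1 being 2 rad), d (a list: dx, dy, dz in normalised numbers (1 is 0.6 m)), finger_gap (the finger opening in m); a field left out counts as zero (the opening has to be given); each row shifts and turns the commanded pose from where the row before left it, along the tool's axes as they then stand; what a row does not reach is not made up. A row lasts 1/12 s, in which the tool goes at most 0.0417 m and 0.125 rad, less where a joint would pass 70% of its speed; a pose out of reach is approached as far as the arm can. The fingers move at their own pace and stop on an object; squeeze is the grip in N (left out, the last holds). Time passes only in rows, so rows that do not move let the fingers close. The tool returns the time, the measured TCP pose, the force, the opening and the grip force at its end. only (a regular expression) keeps the lines of the reply that match it, lines (a string "A,B") keeps lines A to B, and quiet returns only ok. Shift and turn numbers lie between -1 and 1, and a call with a number outside is refused. Input that does not fit is refused with a message, and nothing moves.
- bot.sense(): the state, without advancing time (a new reading comes with each control period).
- imaging.get_image(name): name is "side" or "top"; returns the picture (384x512x3 uint8, red, green, blue); there is no depth.
- imaging.camera_params(name): a dict with "vfov" (degrees; the focal length in pixels is half the picture's height over the tangent of half this angle, whatever the lens; pixels are square), "cx", "cy" (the principal point, pixels), "R" (3x3) and "t" (3): a world point X has camera coordinates R X + t. Camera axes: x right, y down, z forward; pixel columns grow to the right and rows downward; lengths in m; the calibration is good to about 2 mm. A picture is of the moment at which its call begins. camera_params takes no time and is no camera call.
- bot.sign_off(): hands the job in; it is judged then, once.
The state is a dict: "clock": time; "q": joint angles; "qd": joint speeds; "joint_efforts": joint torques, N m; "eef_pos": TCP position; "tcp_rot": TCP orientation; "ft_force": force on the tool from outside, world axes, zero at the start; "wrist_torque": the same for the moment, N m; "width": finger opening in m; "finger_force": force on a finger pad.
Only numpy, scipy, OpenCV 4.12 (cv2) and the standard library are available. Lean on these libraries where they do the work, as an engineer would, in place of code of your own. Each camera call takes 0.05 s, during which the arm holds its last target. There are 200 camera calls.

### The job

Get the watch case cleaned: push the half-open lid of the ultrasonic cleaner fully back, then hook the small basket with the watch case in it over the cleaner's front rim (the rim opposite the lid's hinge) so that it hangs inside the tank, clear of its floor, and let go of it. Then push the lid fully shut, and only after that press the green start button all the way down and let it come back up. The watch case must stay in the basket, and the loupe, the jar and the steel block must stay where they are.

Things in the scene. Friction and masses are not known exactly. Their poses are not given: they have to be found in the camera images.
- tank: White ultrasonic cleaner fixed to the bench, empty, 160 (x) x 220 (y) x 105 mm. Origin: centre of underside, z up, front (robot side) -x. Open inside x -72..72, y -102..42, floor z 15, rim z 105. Front wall, the rim to hook on: 8 mm thick (x -80..-72). Lid hinged on the rear (+x) rim. At y 42..110 a closed deck, blue panel at z 105, with the green button.
- lid (a joint): Angle of the clear lid with blue free edge: 0 shut, flat on the rim; grows opening; 1.57 upright; end stop 1.7, fully back above 1.45. Starts half open; stiff hinge (0.22 N m) holds any angle, 2 N at the edge moves it. Plate 160 mm wide (tank y -110..50), 5 mm thick (edge strip 7) on the outer side of the hinge plane. Shut, its free edge is at tank x -45, clear of a hook on the front rim.
- lid_hinge (a point): Middle of the lid's hinge axis, at tank (76, -30, 105) mm; the axis runs along tank y. The point turns with the lid.
- lid_edge (a point): Middle of the lid's free edge (inner face), 121 mm from the hinge.
- start (a joint): Travel of the green start button: 0 = up, 0.006 m = fully down; springs back up; 5 N pushes it fully down.
- start_top (a point): Centre of the top of the round green button, 28 mm across, at tank x -30, y 80; it is pressed straight down.
- basket: Steel wire basket, 0.16 kg, loose, open top: 55 (x) x 70 (y) x 50 mm high, walls 3. Origin: centre of underside, z up. Hook on its -x side, 40 wide: back plate (outer face x -27.5) rises to a bridge (z 75 to 78) going to -x, ending in a lip down to z 56 (x -43.5..-46.5): a 16 mm slot for the rim. Hung: x axis along tank x, origin 30 mm over the tank underside, leaning up to 0.1 rad.
- basket_grip (a point): Centre of the red upright grip tab on the bridge, at basket (-35.5, 0, 98) mm: 5 mm thick along basket x, 32 mm wide along y, z 78 to 118. Pinch it from above across its thickness (fingers closing along basket x).
- basket_lip (a point): Lower end of the hook's lip, at basket (-45, 0, 56) mm.
- case: Brass-coloured bare watch case ring, 36 mm outside, 28 mm inside, 9 mm high, 30 g, lying loose in the basket. Origin: centre of its underside.
- loupe: Bystander: black eye loupe, 34 mm across, 34 mm high, standing on the bench. Origin under its centre.
- jar: Bystander: amber glass jar with white cap, 40 mm across, 50 mm high. Origin under its centre.
- block: Bystander: dark steel bench block 50 x 40 x 22 mm. Origin under its centre.

How it is judged:
On the way, in this order (a step that is already met when the one before it is completed fails the run):
1. the lid is pushed fully back (value of joint lid above 1.45 rad), for 0.2 s.
2. the basket hangs on the front rim inside the tank, let go and at rest, the lid still open (z of basket in the frame of tank between 0.023 and 0.04 m and x of basket in the frame of tank between -0.06 and -0.025 m and y of basket in the frame of tank between -0.072 and 0.012 m and x of basket_lip in the frame of tank below -0.079 m and angle between basket's own z axis and vertical below 0.2 rad and contact force between the fingers and basket below 0.1 N and linear speed of basket below 0.03 m/s and distance between case and basket below 0.045 m and value of joint lid above 1.2 rad), for 0.3 s.
3. the lid is fully shut (value of joint lid below 0.05 rad), for 0.2 s.
4. the start button is pressed fully down (value of joint start above 0.0045 m), for 0.05 s.
At the end, for the whole second after the job is handed in: Basket released, at rest, hung on the front rim: origin 23-40 mm over the tank underside, tank x -60..-25, y -72..12 mm, lip end outside the wall (tank x < -79 mm), lean < 0.2 rad, watch case in it (origins within 45 mm); lid below 0.05 rad; start button up (< 2 mm) (z of basket in the frame of tank between 0.023 and 0.04 m and x of basket in the frame of tank between -0.06 and -0.025 m and y of basket in the frame of tank between -0.072 and 0.012 m and x of basket_lip in the frame of tank below -0.079 m and angle between basket's own z axis and vertical below 0.2 rad and contact force between the fingers and basket below 0.1 N and linear speed of basket below 0.03 m/s and distance between case and basket below 0.045 m and value of joint lid below 0.05 rad and value of joint start below 0.002 m); the robot touches nothing.
It fails at once if the watch case leaves the basket (distance between case and basket above 0.06 m).
It fails at once if the start button is pressed before the lid is shut (value of joint start above 0.0045 m and value of joint lid above 0.1 rad).
It fails at once if the loupe is moved more than 30 mm (distance of loupe from where it was at the start of the episode above 0.03 m).
It fails at once if the jar is moved more than 30 mm (distance of jar from where it was at the start of the episode above 0.03 m).
It fails at once if the block is moved more than 30 mm (distance of block from where it was at the start of the episode above 0.03 m).
It also fails if it takes over 72 s, if anything falls off the work surface, if the arm or the gripper's body presses on something with over 40 N, if the wrist force passes 120 N, or if a joint passes its speed limit or range.

## Working session

There is one attempt and no reset: what is moved stays moved. The work goes in short steps, Python scripts to look and compute and a tool call to move; the robot and the scene stay as the last step left them, time stands still between calls to the robot, and variables do not carry over. Pictures are saved under pics/ and viewed, at most 10 in all, crops included, and the job is handed in when it is done.

```bash
ls; mkdir -p pics
```

Run:
```python
from bench import bot, imaging
import cv2,numpy as np
for n in("side","top"):
    im=imaging.get_image(n); cv2.imwrite(f"pics/{n}0.png",im[:,:,::-1])
    p=imaging.camera_params(n); print(n,p, "C",-np.array(p["R"]).T@np.array(p["t"]))
s=bot.sense(); print(s["eef_pos"],s["tcp_rot"],s["width"],s["clock"])
```

```text
bench.py
pics
side {'vfov': 45.77862534710991, 'cx': 260.35220537492074, 'cy': 191.40544812449525, 'R': array([[-0.89464778, -0.44666912,  0.009594  ],
       [-0.34768126,  0.68257488, -0.64281356],
       [ 0.28057634, -0.57842738, -0.76596259]]), 't': array([0.48581609, 0.26483547, 0.76362327])} C [0.31245799 0.47792961 0.75048576]
top {'vfov': 47.1940808911881, 'cx': 255.31991480488736, 'cy': 187.85927644897785, 'R': array([[-1.53450929e-02, -9.99881839e-01,  9.14401202e-04],
       [-9.98934368e-01,  1.52907282e-02, -4.35467844e-02],
       [ 4.35276570e-02, -1.58165624e-03, -9.99050970e-01]]), 't': array([0.0102622 , 0.53719513, 0.87924059])} C [0.49850887 0.00343754 0.90178991]
[ 0.22388355 -0.44645671  0.23050971] [[ 8.93911015e-01  4.48243669e-01 -8.42463400e-04]
 [ 4.48244461e-01 -8.93909491e-01  1.65055489e-03]
 [-1.32352494e-05 -1.85307875e-03 -9.99998283e-01]] 0.0855826480416333 0.1
```

View pics/side0.png

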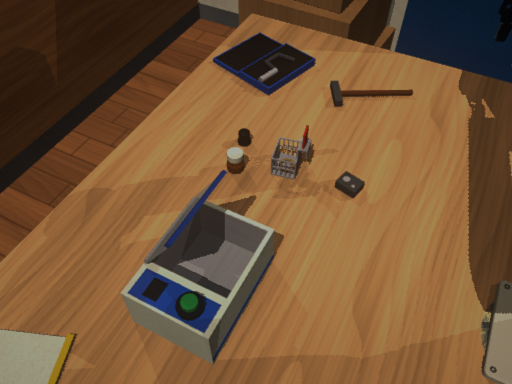

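View pics/top0.png

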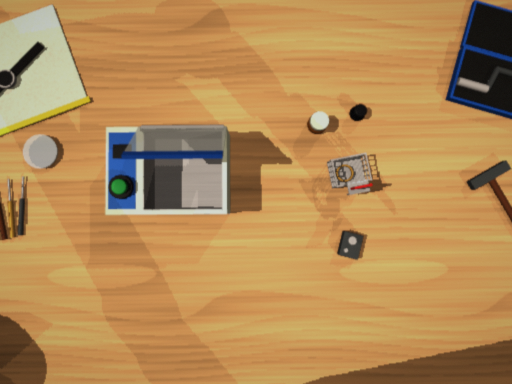

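The side view shows the cleaner at lower left with its green button at (189,303), the blue lid edge around (195,210), and the basket at (290,155) with its red tab at (306,137). The top view shows the tank at columns 106–228, rows 127–214, the button at (121,187), the lid edge at row 155, the red tab at (367,186), the jar at (319,121), the loupe at (359,112) and the block at (351,244).

Create h.py:
```python
import cv2,numpy as np
from bench import bot, imaging
P={n:imaging.camera_params(n) for n in("side","top")}
def K(n):
    p=P[n]; f=192/np.tan(np.radians(p["vfov"])/2); return np.array([[f,0,p["cx"]],[0,f,p["cy"]],[0,0,1]])
def M(n): return K(n)@np.c_[P[n]["R"],P[n]["t"]]
def px(n,X):
    v=M(n)@np.r_[X,1]; return v[:2]/v[2]
def plane(n,uv,z):
    R,t=np.array(P[n]["R"]),np.array(P[n]["t"]); C=-R.T@t
    d=R.T@np.linalg.solve(K(n),[*uv,1]); return C+d*(z-C[2])/d[2]
def tri(us,ut):
    X=cv2.triangulatePoints(M("side"),M("top"),np.float64(us).reshape(2,1),np.float64(ut).reshape(2,1)).ravel(); return X[:3]/X[3]
def mask(im,kind):
    h=cv2.cvtColor(im,cv2.COLOR_RGB2HSV); H,S,V=cv2.split(h)
    return {"red":((H<6)|(H>172))&(S>150)&(V>90),"green":(H>45)&(H<80)&(S>120)&(V>60),
     "blue":(H>105)&(H<130)&(S>140)&(V>60),"white":(S<40)&(V>170)}[kind].astype(np.uint8)
def blobs(m,box=None,amin=8):
    if box: 
        z=np.zeros_like(m); a,b,c,d=box; z[b:d,a:c]=m[b:d,a:c]; m=z
    n,l,s,c=cv2.connectedComponentsWithStats(m)
    return sorted([(int(s[i,4]),c[i].round(1),cv2.minAreaRect(np.argwhere(l==i)[:,::-1].astype(np.float32)), l==i) for i in range(1,n) if s[i,4]>=amin],key=lambda t:-t[0])
```

Run:
```python
from h import *
I={n:cv2.imread(f"pics/{n}0.png")[:,:,::-1].copy() for n in P}
B={"side":(100,100,340,384),"top":(90,100,400,260)}
c={}
for n in P:
    for k in("red","green","blue"):
        for b in blobs(mask(I[n],k),B[n])[:4]:
            print(n,k,b[0],b[1],[np.round(v,1) for v in b[2]],cv2.boundingRect(b[3].astype(np.uint8)))
            c.setdefault((n,k),b[1])
for k in("red","green"): print(k,tri(c["side",k],c["top",k]))
for uv in((106,127),(228,126),(228.5,214.5),(106,214.5)): print(uv,plane("top",uv,.105))
for n,uv,z in(("jar",(319,121),.05),("loupe",(359,112),.034),("block",(351,244),.022)): print(n,plane("top",uv,z))
a=[cv2.resize(I["top"][140:210,310:400],None,fx=8,fy=8,interpolation=2),]
cv2.imwrite("pics/c1.png",a[0][:,:,::-1])
b=cv2.resize(I["side"][115:190,260:330],None,fx=8,fy=8,interpolation=2); cv2.imwrite("pics/c2.png",b[:,:,::-1])
```

```text
side red 44 [304.3 136.9] [array([304.2, 136.9]), array([ 2.3, 22.6]), np.float64(11.9)] (302, 126, 6, 23)
side green 236 [188.6 301.5] [array([188.8, 301.3]), array([15.6, 17.7]), np.float64(45.0)] (180, 293, 18, 18)
side blue 1558 [172.4 299.1] [array([174.1, 298.8]), array([87.4, 31.4]), np.float64(27.1)] (129, 269, 92, 63)
side blue 387 [192.8 211.8] [array([195.4, 208.7]), array([ 4.7, 94.6]), np.float64(37.7)] (165, 171, 61, 76)
top red 57 [362.7 186. ] [array([361.5, 186.1]), array([ 3.1, 21.4]), np.float64(78.7)] (351, 183, 22, 6)
top green 193 [118.  186.3] [array([118. , 186.5]), array([15., 14.]), np.float64(90.0)] (111, 179, 15, 16)
top blue 1798 [139.6 163.8] [array([165. , 170.5]), array([ 75., 112.]), np.float64(90.0)] (109, 133, 113, 76)
red [ 0.53604857 -0.19502022  0.09300436]
green [0.53995103 0.24546048 0.1253051 ]
(106, 127) [0.64855439 0.27294437 0.105     ]
(228, 126) [0.64701364 0.05031172 0.105     ]
(228.5, 214.5) [0.48571651 0.05144564 0.105     ]
(106, 214.5) [0.48912064 0.27303325 0.105     ]
jar [ 0.66440141 -0.1242689   0.05      ]
loupe [ 0.68436689 -0.20672579  0.034     ]
block [ 0.42194886 -0.18689092  0.022     ]
```

View pics/c1.png

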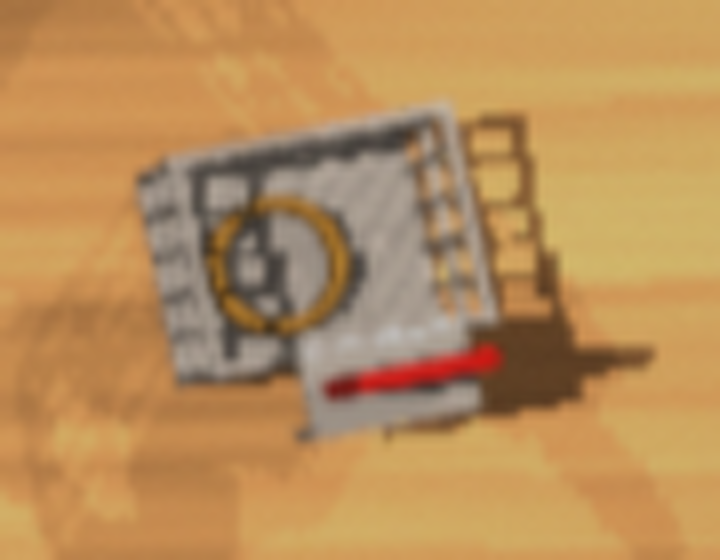

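The crop shows the basket turned with the hook toward the robot, the watch case inside, and the red tab at crop (415,370), which is top-image pixel (362,186). It runs from (326,390) to (500,357).

Run:
```python
from h import *
im=cv2.imread("pics/top0.png")
cv2.imwrite("pics/c3.png",cv2.resize(im[115:225,95:240],None,fx=5,fy=5,interpolation=cv2.INTER_CUBIC))
```

```text
(no output)
```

View pics/c3.png

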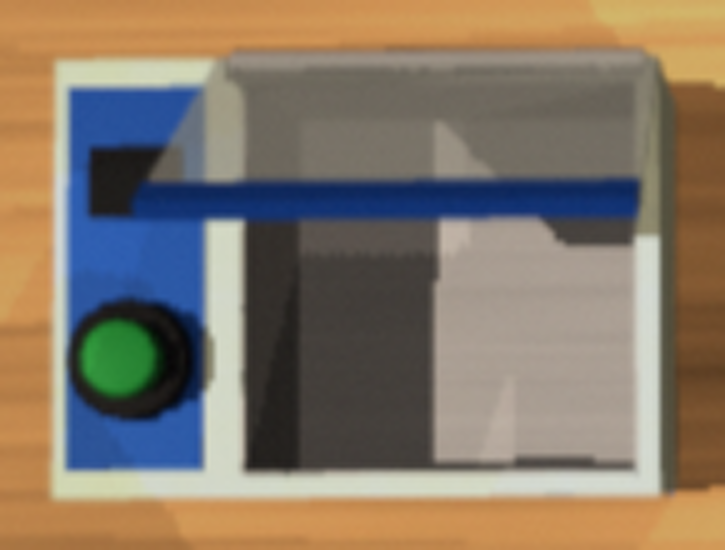

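The zoom shows the rim corners at crop BL (51,498), BR (661,494) and TL (56,60), the front inner edge at row 469, the button top at (120,357), and the lid's blue edge from (133,200) to (640,198).

Run:
```python
from h import *
from scipy.optimize import least_squares
cr=lambda u,v:(95+(u+.5)/5-.5,115+(v+.5)/5-.5)
# tank points (mm) at rim z=105
ob=[((51,498),(-80,110)),((661,494),(-80,-110)),((56,60),(80,110)),((636,469),(-72,-102)),((244,471),(-72,42))]
obs=[(np.array(t)/1e3,plane("top",cr(*c),.105)[:2]) for c,t in ob]
f=lambda p:np.concatenate([np.array([[np.cos(p[2]),-np.sin(p[2])],[np.sin(p[2]),np.cos(p[2])]])@t+p[:2]-w for t,w in obs])
r=least_squares(f,[.568,.162,-.01]); p=r.x; print("tank",p,"res mm",(r.fun*1e3).round(1))
T=lambda x,y:np.array([[np.cos(p[2]),-np.sin(p[2])],[np.sin(p[2]),np.cos(p[2])]])@[x,y]+p[:2]
for nm,X in(("start z.12",(*T(-.03,.08),.12)),("BL",(*T(-.08,.11),.105)),("BR",(*T(-.08,-.11),.105))): print(nm,X,px("side",X),px("top",X))
# lid angle from edge mid in top
for th in np.arange(.5,1.3,.1):
    L=(*T(.076-.121*np.cos(th),-.03),.105+.121*np.sin(th)); L2=(*T(.076-.121*np.cos(th),.05),L[2]);L3=(*T(.076-.121*np.cos(th),-.11),L[2])
    print(round(th,1),px("top",L),px("top",L2),px("side",L2),px("side",L3))
print("edge obs top",cr(133,200),cr(640,198))
# red tab : ends
for n,b in(("side",(290,100,320,160)),("top",(340,175,385,200))):
    im=cv2.imread(f"pics/{n}0.png")[:,:,::-1].copy(); B=blobs(mask(im,"red"),b)[0]; print(n,cv2.boxPoints(B[2]).round(1).tolist())
c1=lambda u,v:(310+(u+.5)/8-.5,140+(v+.5)/8-.5)
for e in((330,388),(498,356),(300,345),(472,310),(310,432),(480,405)): print("tab/bridge",e,plane("top",c1(*e),.118 if e[0] in(330,498) else .078))
for e in((165,160),(448,105),(495,318),(180,378)): print("basket rim",e,plane("top",c1(*e),.05))
```

```text
tank [ 0.56914022  0.16404707 -0.0069605 ] res mm [ 0.2 -0.6  0.6  0.1  0.6  0.2 -0.5 -0.9 -0.9  1.2]
start z.12 (np.float64(0.5396977807365733), np.float64(0.24425394097667807), 0.12) [190.34005321 302.6380462 ] [119.30509317 185.9390957 ]
BL (np.float64(0.4899078051728796), np.float64(0.27460123629877853), 0.105) [209.41594001 338.75974457] [105.13275081 214.07757435]
BR (np.float64(0.4883765081661954), np.float64(0.05460656561451552), 0.105) [275.06093802 228.77997906] [226.73492896 213.05487199]
0.5 [176.81866048 184.28114635] [129.26165176 184.67707366] [198.36063076 272.50140492] [249.35176133 197.38320113]
0.6 [175.71362998 180.15671011] [127.50283919 180.55750073] [193.97281446 267.14893547] [245.91530616 192.07797879]
0.7 [174.65363798 175.33921957] [125.82008894 175.74450188] [188.9680533 261.670546 ] [241.89648437 186.74419245]
0.8 [173.65467901 169.86629371] [124.23897205 170.27561969] [183.40112518 256.1395661 ] [237.33695364 181.45299158]
0.9 [172.73276287 163.78999687] [122.78501091 164.20284612] [177.33939932 250.63329651] [232.28925179 176.27736055]
1.0 [171.90347144
[... 574 characters left out ...]
, [371.70001220703125, 182.5], [372.29998779296875, 185.5], [351.29998779296875, 189.6999969482422]]
tab/bridge (330, 388) [ 0.5296855  -0.16825583  0.118     ]
tab/bridge (498, 356) [ 0.53626022 -0.20594303  0.118     ]
tab/bridge (300, 345) [ 0.54148179 -0.17022798  0.078     ]
tab/bridge (472, 310) [ 0.54909127 -0.21081429  0.078     ]
tab/bridge (310, 432) [ 0.52102719 -0.17207325  0.078     ]
tab/bridge (480, 405) [ 0.52674885 -0.2120976   0.078     ]
basket rim (165, 160) [ 0.58848972 -0.14439812  0.05      ]
basket rim (448, 105) [ 0.60087256 -0.21358274  0.05      ]
basket rim (495, 318) [ 0.54878015 -0.2236285   0.05      ]
basket rim (180, 378) [ 0.53537425 -0.14682825  0.05      ]
```

View pics/c2.png

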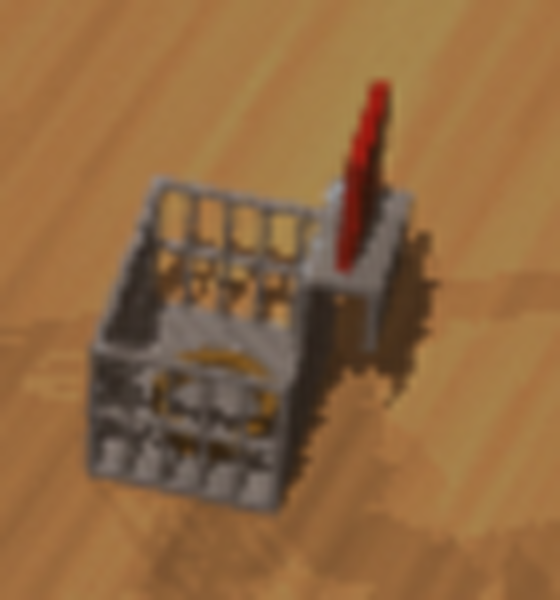

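The side crop confirms the basket stands upright with the case inside and the red tab vertical (crop 340–390, 80–270). The lid is at about 1.04 rad. First I turn the tool so that it closes along x, then go to a point in front of the lid.

The rows are not in the units I measure in: shifts go in shares of 0.6 m and turns go in shares of 2 rad. I convert before sending: -0.125 rad / 2 = -0.0625.

step_hand:
  plan:
    - {"rot": [0, 0, -0.0625], "finger_gap": 0}
    - {"rot": [0, 0, -0.0625], "finger_gap": 0}
    - {"rot": [0, 0, -0.0625], "finger_gap": 0}
    - {"rot": [0, 0, -0.0625], "finger_gap": 0}
    - {"rot": [0, 0, -0.0625], "finger_gap": 0}
    - {"rot": [0, 0, -0.0625], "finger_gap": 0}
    - {"rot": [0, 0, -0.0625], "finger_gap": 0}
    - {"rot": [0, 0, -0.0625], "finger_gap": 0}
  squeeze: 30

```text
clock: 0.77
eef_pos: [0.2239, -0.4466, 0.2308]
tcp_rot: [[0.1, 0.995, -0.001], [0.995, -0.1, 0.001], [0.001, -0.001, -1.0]]
ft_force: [0.7, 0.1, 0.4]
width: -0.0001
finger_force: 0.0
```

step_hand:
  plan:
    - {"rot": [0, 0, -0.0525], "finger_gap": 0}
    - {"d": [0.0605, 0.0317, 0], "finger_gap": 0}
    - {"d": [0.0605, 0.0317, 0], "finger_gap": 0}
    - {"d": [0.0605, 0.0317, 0], "finger_gap": 0}
    - {"d": [0.0605, 0.0317, 0], "finger_gap": 0}
    - {"d": [0.0605, 0.0317, 0], "finger_gap": 0}
    - {"d": [0.0605, 0.0317, 0], "finger_gap": 0}
    - {"d": [0.0605, 0.0317, 0], "finger_gap": 0}

```text
clock: 1.43
eef_pos: [0.3575, -0.1911, 0.2311]
tcp_rot: [[0.002, 1.0, -0.0], [1.0, -0.002, 0.0], [0.0, -0.0, -1.0]]
ft_force: [0.3, -1.3, -0.8]
width: -0.0002
finger_force: 0.0
```

Converted, 0.0365 m / 0.6 = 0.0608, 0.019 m / 0.6 = 0.0317.

step_hand:
  plan:
    - {"d": [0.0608, 0.0317, 0], "finger_gap": 0}
    - {"d": [0.0608, 0.0317, 0], "finger_gap": 0}
    - {"d": [0.0608, 0.0317, 0], "finger_gap": 0}
    - {"d": [0.0608, 0.0317, 0], "finger_gap": 0}
    - {"d": [0.0608, 0.0317, 0], "finger_gap": 0}
    - {"d": [0.0608, 0.0317, 0], "finger_gap": 0}
    - {"d": [0.0608, 0.0317, 0], "finger_gap": 0}
    - {"d": [0.0608, 0.0317, 0], "finger_gap": 0}

```text
clock: 2.1
eef_pos: [0.5099, 0.1009, 0.2309]
tcp_rot: [[0.001, 1.0, -0.001], [1.0, -0.001, -0.0], [-0.0, -0.001, -1.0]]
ft_force: [1.4, -0.8, -0.2]
width: 0.0001
finger_force: 0.0
```

step_hand:
  plan:
    - {"d": [0.055, 0, 0.0333], "finger_gap": 0}
    - {"d": [0, 0, 0.0433], "finger_gap": 0}
    - {"finger_gap": 0}
    - {"finger_gap": 0}

```text
clock: 2.43
eef_pos: [0.5079, 0.1316, 0.1836]
tcp_rot: [[0.0, 1.0, -0.005], [1.0, -0.0, -0.002], [-0.002, -0.005, -1.0]]
ft_force: [-0.4, 0.8, 0.5]
width: 0.0001
finger_force: 0.0
```

Converted, 0.02 m / 0.6 = 0.0333, 0.015 m / 0.6 = 0.025.

step_hand:
  plan:
    - {"d": [0, 0.0333, 0], "finger_gap": 0}
    - {"d": [0, 0.0333, 0], "finger_gap": 0}
    - {"d": [0, 0.025, 0], "finger_gap": 0}
    - {"d": [0, 0.025, 0], "finger_gap": 0}
    - {"d": [0, 0.025, 0], "finger_gap": 0}
    - {"d": [0, 0.025, 0], "finger_gap": 0}
    - {"d": [0, 0.025, 0], "finger_gap": 0}
    - {"d": [0, 0.0083, 0], "finger_gap": 0}

```text
clock: 3.1
eef_pos: [0.6321, 0.1299, 0.1882]
tcp_rot: [[0.004, 1.0, 0.004], [1.0, -0.004, 0.001], [0.001, 0.004, -1.0]]
ft_force: [-1.5, -1.3, 6.1]
width: -0.0002
finger_force: 3.7
```

step_hand:
  plan:
    - {"finger_gap": 0}
    - {"finger_gap": 0}

```text
clock: 3.27
eef_pos: [0.6305, 0.1306, 0.1871]
tcp_rot: [[0.003, 1.0, 0.003], [1.0, -0.003, 0.0], [0.0, 0.003, -1.0]]
ft_force: [0.6, -0.4, 4.1]
width: 0.0004
finger_force: 1.3
```

Add to h.py:
```python
TP=(.56914,.16405,-.00696)
def T(x,y,z=0):
    c,s=np.cos(TP[2]),np.sin(TP[2]); return np.array([TP[0]+c*x-s*y,TP[1]+s*x+c*y,z])
def lid(th,y,out=.0): # point on free edge
    return T(.076-.121*np.cos(th)+out*np.sin(th),y,.105+.121*np.sin(th)+out*np.cos(th))
```

Run:
```python
from h import *
a=imaging.get_image("side");b=imaging.get_image("top")
o=np.vstack([cv2.resize(a[140:360,110:300],(466,540)),]);o2=cv2.resize(b[100:240,90:240],(334,312))
c=np.zeros((540,800,3),np.uint8);c[:,:466]=o;c[:312,466:]=o2
cv2.imwrite("pics/v5.png",c[:,:,::-1])
for th in(1.4,1.5,1.6,1.7): print(th,[px(n,lid(th,y)).round(1) for n in("side","top") for y in(-.11,.05)])
```

```text
1.4 [array([202.2, 154.6]), array([142.7, 226.2]), array([221.3, 126.7]), array([118.2, 127.6])]
1.5 [array([195.8, 151.5]), array([135.6, 222.4]), array([221.2, 118.9]), array([118. , 119.7])]
1.6 [array([189.5, 149. ]), array([128.6, 219.2]), array([221.2, 111.1]), array([118. , 111.9])]
1.7 [array([183.3, 147. ]), array([122. , 216.5]), array([221.2, 103.5]), array([118.2, 104.4])]
```

View pics/v5.png

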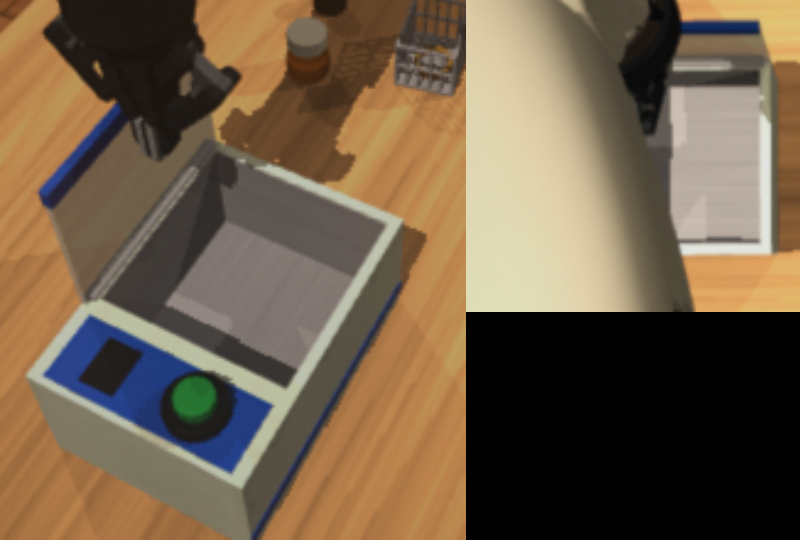

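The picture shows the lid nearly upright, with its blue edge's left end at side pixel (127,219), so the lid is at about 1.57 rad. Next I back off and move over to the basket.

Converted, -0.041 m / 0.6 = -0.0683, -0.032 m / 0.6 = -0.0533.

step_hand:
  plan:
    - {"d": [0, -0.0533, 0], "finger_gap": 0}
    - {"d": [0, -0.0533, 0], "finger_gap": 0}
    - {"d": [0, -0.0533, -0.025], "finger_gap": 0.05}
    - {"d": [-0.0683, 0, 0], "finger_gap": 0.06}
    - {"d": [-0.0683, 0, 0], "finger_gap": 0.06}
    - {"d": [-0.0683, 0, 0], "finger_gap": 0.06}
    - {"d": [-0.0683, 0, 0], "finger_gap": 0.06}
    - {"d": [-0.0683, 0, 0], "finger_gap": 0.06}

```text
clock: 4.03
eef_pos: [0.532, -0.0743, 0.2003]
tcp_rot: [[-0.0, 1.0, -0.001], [1.0, 0.0, 0.0], [0.0, -0.001, -1.0]]
ft_force: [0.1, -0.1, 0.5]
width: 0.06
finger_force: 0.0
```

step_hand:
  plan:
    - {"rot": [0, 0, -0.03], "d": [-0.0633, 0, 0], "finger_gap": 0.06}
    - {"rot": [0, 0, -0.03], "d": [-0.0633, 0, 0], "finger_gap": 0.06}
    - {"rot": [0, 0, -0.028], "d": [-0.06, 0, 0], "finger_gap": 0.06}
    - {"finger_gap": 0.06}
    - {"finger_gap": 0.06}

```text
clock: 4.45
eef_pos: [0.5388, -0.1863, 0.1996]
tcp_rot: [[-0.17, 0.985, -0.002], [0.985, 0.17, 0.001], [0.001, -0.001, -1.0]]
ft_force: [-0.2, 0.5, -0.9]
width: 0.06
finger_force: 0.0
```

Converted, 0.03 m / 0.6 = 0.05, -0.0018 m / 0.6 = -0.003.

step_hand:
  plan:
    - {"d": [-0.003, -0.0083, 0.0333], "finger_gap": 0.05}
    - {"d": [0, 0, 0.05], "finger_gap": 0.05}
    - {"d": [0, 0, 0.05], "finger_gap": 0.05}
    - {"d": [0, 0, 0.0333], "finger_gap": 0.05}
    - {"d": [0, 0, 0.0227], "finger_gap": 0.05}
    - {"finger_gap": 0.05}
    - {"finger_gap": 0.05}
  squeeze: 40

```text
clock: 5.03
eef_pos: [0.5343, -0.1857, 0.0861]
tcp_rot: [[-0.176, 0.984, -0.003], [0.984, 0.176, 0.001], [0.002, -0.002, -1.0]]
ft_force: [0.9, 0.1, -0.1]
width: 0.0497
finger_force: 0.0
```

Run:
```python
from h import *
a=imaging.get_image("side");cv2.imwrite("pics/v6.png",cv2.resize(a[90:250,110:350],(800,533))[:,:,::-1])
for th in(1.5,1.55,1.6): print(th,px("side",lid(th,-.11)).round(1),px("side",lid(th,.05)).round(1),px("side",lid(th,.05,.007)).round(1))
```

```text
1.5 [195.8 151.5] [135.6 222.4] [131.5 220.4]
1.55 [192.6 150.2] [132.1 220.8] [128.1 218.9]
1.6 [189.5 149. ] [128.6 219.2] [124.7 217.5]
```

View pics/v6.png

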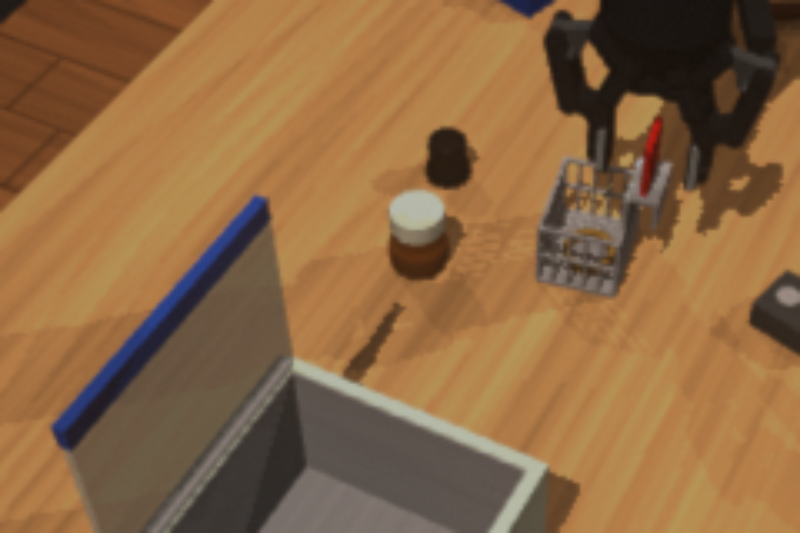

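The fingers straddle the red tab at crop (650,155), the lid stands at about 1.56 rad, and the bystanders are untouched. I close, and lift.

Converted, -0.01 m / 0.6 = -0.0167, -0.005 m / 0.6 = -0.0083.

step_hand:
  plan:
    - {"finger_gap": 0}
    - {"finger_gap": 0}
    - {"finger_gap": 0}
    - {"finger_gap": 0}
    - {"finger_gap": 0}
    - {"finger_gap": 0}
    - {"d": [0, 0, -0.0083], "finger_gap": 0}
    - {"d": [0, 0, -0.0167], "finger_gap": 0}
  squeeze: 50

```text
clock: 5.75
eef_pos: [0.5341, -0.1871, 0.1006]
tcp_rot: [[-0.174, 0.985, -0.003], [0.985, 0.174, 0.001], [0.002, -0.003, -1.0]]
ft_force: [-0.0, 0.4, -1.2]
width: 0.0043
finger_force: 52.4
```

step_hand:
  plan:
    - {"d": [0, 0, -0.0333], "finger_gap": 0}
    - {"d": [0, 0, -0.0417], "finger_gap": 0}
    - {"d": [0, 0, -0.0417], "finger_gap": 0}
    - {"d": [0, 0, -0.0417], "finger_gap": 0}
    - {"d": [0, 0, -0.0417], "finger_gap": 0}
    - {"d": [0, 0, -0.025], "finger_gap": 0}
    - {"d": [0, 0, -0.0083], "finger_gap": 0}
    - {"finger_gap": 0}

```text
clock: 6.42
eef_pos: [0.5363, -0.1878, 0.2439]
tcp_rot: [[-0.174, 0.985, 0.004], [0.985, 0.174, -0.001], [-0.002, 0.004, -1.0]]
ft_force: [-0.1, -0.2, -1.3]
width: 0.0041
finger_force: 52.5
```

Converted, 0.03 m / 0.6 = 0.05, 0.025 m / 0.6 = 0.0417, 0.062 rad / 2 = 0.031.

step_hand:
  plan:
    - {"rot": [0, 0, 0.03], "finger_gap": 0}
    - {"rot": [0, 0, 0.031], "finger_gap": 0}
    - {"rot": [0, 0, 0.03], "finger_gap": 0}
    - {"d": [0.02, -0.0033, 0], "finger_gap": 0}
    - {"d": [0.0417, -0.0067, 0], "finger_gap": 0}
    - {"d": [0.05, -0.0067, 0], "finger_gap": 0}
    - {"d": [0.05, -0.0067, 0], "finger_gap": 0}
    - {"d": [0.05, -0.0067, 0], "finger_gap": 0}

```text
clock: 7.08
eef_pos: [0.5168, -0.0586, 0.2403]
tcp_rot: [[0.006, 1.0, -0.003], [1.0, -0.006, 0.001], [0.001, -0.003, -1.0]]
ft_force: [0.4, -0.4, -1.3]
width: 0.0045
finger_force: 52.5
```

step_hand:
  plan:
    - {"d": [0.05, -0.0067, 0], "finger_gap": 0}
    - {"d": [0.05, -0.0067, 0], "finger_gap": 0}
    - {"d": [0.05, -0.0067, 0], "finger_gap": 0}
    - {"d": [0.05, -0.0067, 0], "finger_gap": 0}
    - {"d": [0.05, -0.0067, 0], "finger_gap": 0}
    - {"d": [0.0417, -0.005, 0], "finger_gap": 0}
    - {"d": [0.02, -0.0017, 0], "finger_gap": 0}
    - {"finger_gap": 0}

```text
clock: 7.75
eef_pos: [0.4943, 0.1295, 0.2407]
tcp_rot: [[0.002, 1.0, -0.002], [1.0, -0.002, 0.0], [0.0, -0.002, -1.0]]
ft_force: [0.2, -1.3, -1.4]
width: 0.0041
finger_force: 52.5
```

Converted, 0.015 m / 0.6 = 0.025, 0.0045 m / 0.6 = 0.0075.

step_hand:
  plan:
    - {"d": [0.0075, -0.0017, 0.0083], "finger_gap": 0}
    - {"d": [0, 0, 0.025], "finger_gap": 0}
    - {"d": [0, 0, 0.025], "finger_gap": 0}
    - {"d": [0, 0, 0.025], "finger_gap": 0}
    - {"d": [0, 0, 0.025], "finger_gap": 0}
    - {"d": [0, 0, 0.0167], "finger_gap": 0}
    - {"d": [0, 0, 0.0067], "finger_gap": 0}
    - {"finger_gap": 0}

```text
clock: 8.42
eef_pos: [0.4938, 0.1304, 0.1614]
tcp_rot: [[0.008, 1.0, -0.003], [1.0, -0.008, -0.001], [-0.001, -0.003, -1.0]]
ft_force: [-0.6, 0.2, -2.6]
width: 0.0043
finger_force: 52.4
```

Run:
```python
from h import *
a=imaging.get_image("side");cv2.imwrite("pics/v7.png",cv2.resize(a[175:325,170:300],(693,800))[:600,:,::-1] if 0 else cv2.resize(a[165:315,150:350],(800,600))[:,:,::-1])
s=bot.sense();print(s["eef_pos"],s["ft_force"])
for X in(T(-.08,-.05,.105),T(-.072,-.05,.105),T(-.08,-.01,.105),T(-.072,-.01,.105)): print(((px("side",X)-[150,165])*4).round(0))
```

```text
[0.49443806 0.13071634 0.1624173 ] [ 0.62951527 -0.0050276  -1.5857206 ]
[437. 360.]
[420. 353.]
[392. 436.]
[375. 428.]
```

View pics/v7.png

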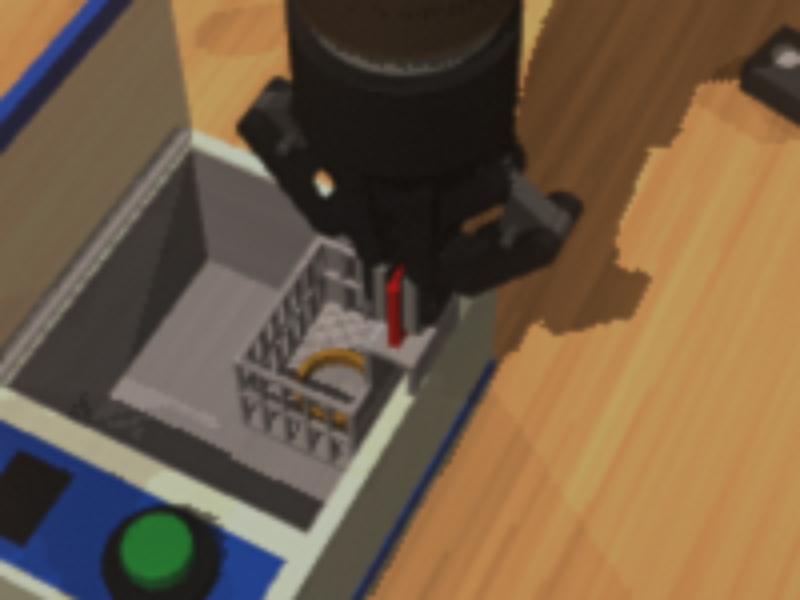

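The basket is inside the front wall, the case is in it, and the lip's near lower corner is at crop (415,392), outside the rim line. I check it against the prediction.

Run:
```python
from h import *
for nm,X in(("lip",(.4942-.011,.131+.02,.132)),("lip in",(.4942-.008,.131+.02,.132)),("tab bottom near",(.4942,.131+.016,.154)),("tab top",(.4942,.147,.194))): print(nm,((px("side",X)-[150,165])*4).round(0))
for y in(-.05,-.0,.03): print([((px("side",T(x,y,.105))-[150,165])*4).round(0) for x in(-.08,-.072)])
```

```text
lip [409. 400.]
lip in [402. 397.]
tab bottom near [388. 351.]
tab top [387. 292.]
[array([437., 360.]), array([420., 353.])]
[array([380., 456.]), array([363., 448.])]
[array([344., 517.]), array([326., 508.])]
```

Converted, 0.008 m / 0.6 = 0.0133, 0.006 m / 0.6 = 0.01.

step_hand:
  plan:
    - {"d": [0, -0.0008, 0.0133], "finger_gap": 0}
    - {"d": [0, 0, 0.0133], "finger_gap": 0}
    - {"d": [0, 0, 0.0133], "finger_gap": 0}
    - {"d": [0, 0, 0.0133], "finger_gap": 0}
    - {"d": [0, 0, 0.01], "finger_gap": 0}
    - {"d": [0, 0, 0.005], "finger_gap": 0}
    - {"finger_gap": 0}
    - {"finger_gap": 0}

```text
clock: 9.13
eef_pos: [0.494, 0.1313, 0.1215]
tcp_rot: [[0.007, 1.0, -0.0], [1.0, -0.007, -0.0], [-0.0, -0.0, -1.0]]
ft_force: [0.7, -0.3, -1.4]
width: 0.0041
finger_force: 52.4
```

Converted, 0.0015 m / 0.6 = 0.0025, 0.001 m / 0.6 = 0.0017.

step_hand:
  plan:
    - {"d": [0, 0, 0.0025], "finger_gap": 0}
    - {"d": [0, 0, 0.0025], "finger_gap": 0}
    - {"d": [0, 0, 0.0017], "finger_gap": 0}
    - {"d": [0, 0, 0.0017], "finger_gap": 0}
    - {"finger_gap": 0}
    - {"finger_gap": 0}

```text
clock: 9.63
eef_pos: [0.4942, 0.1313, 0.1168]
tcp_rot: [[0.007, 1.0, 0.0], [1.0, -0.007, 0.0], [0.0, 0.0, -1.0]]
ft_force: [-0.0, 0.8, -2.1]
width: 0.0043
finger_force: 52.6
```

Converted, 0.001 m / 0.6 = 0.0017.

step_hand:
  plan:
    - {"d": [0, 0, 0.0017], "finger_gap": 0}
    - {"d": [0, 0, 0.0017], "finger_gap": 0}
    - {"finger_gap": 0}
    - {"finger_gap": 0}

```text
clock: 9.97
eef_pos: [0.4942, 0.1313, 0.1167]
tcp_rot: [[0.007, 1.0, 0.002], [1.0, -0.007, 0.0], [0.0, 0.002, -1.0]]
ft_force: [-3.5, -0.6, 11.3]
width: 0.0039
finger_force: 54.4
```

The hook sits on the rim (11 N upward). I ease off and release.

Converted, -0.001 m / 0.6 = -0.0017.

step_hand:
  plan:
    - {"d": [0, 0, -0.0017], "finger_gap": 0}
    - {"finger_gap": 0.01}
    - {"finger_gap": 0.015}
    - {"finger_gap": 0.02}
    - {"finger_gap": 0.03}
    - {"finger_gap": 0.035}
    - {"finger_gap": 0.035}
    - {"finger_gap": 0.035}
  squeeze: 20

```text
clock: 10.63
eef_pos: [0.4941, 0.1313, 0.1156]
tcp_rot: [[0.007, 1.0, -0.0], [1.0, -0.007, -0.0], [-0.0, -0.0, -1.0]]
ft_force: [-0.3, 0.1, 0.5]
width: 0.0353
finger_force: 0.0
```

step_hand:
  plan:
    - {"d": [0, 0, -0.0167], "finger_gap": 0.035}
    - {"d": [0, 0, -0.0333], "finger_gap": 0.035}
    - {"d": [0, 0, -0.05], "finger_gap": 0.035}
    - {"d": [0, 0, -0.0667], "finger_gap": 0.035}
    - {"d": [0, 0, -0.0667], "finger_gap": 0.035}
    - {"finger_gap": 0.035}
    - {"finger_gap": 0.035}
    - {"finger_gap": 0.035}

```text
clock: 11.3
eef_pos: [0.4941, 0.1313, 0.2562]
tcp_rot: [[0.007, 1.0, 0.001], [1.0, -0.007, 0.0], [0.0, 0.001, -1.0]]
ft_force: [-0.5, -0.1, -0.4]
width: 0.0353
finger_force: 0.0
```

Run:
```python
from h import *
a=imaging.get_image("side");cv2.imwrite("pics/v8.png",cv2.resize(a[165:315,150:350],(800,600))[:,:,::-1])
s=bot.sense();print(s["eef_pos"],s["ft_force"])
```

```text
[0.49345571 0.1311279  0.25505192] [0.43919413 0.17947412 0.3372399 ]
```

View pics/v8.png

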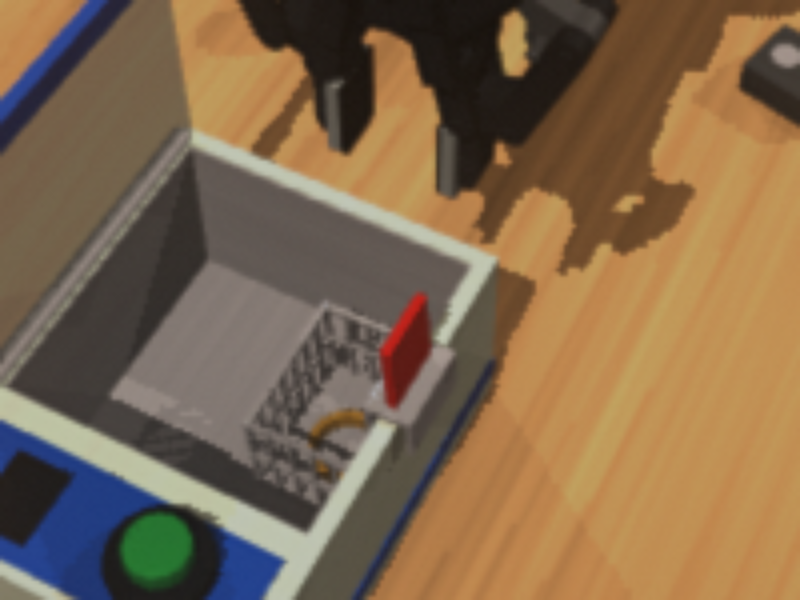

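The basket hangs on the front rim with its lip outside and the case inside (crop 340,430). Now I go over and behind the lid, with the fingers closed.

Converted, 0.033 m / 0.6 = 0.055, -0.02 m / 0.6 = -0.0333.

step_hand:
  plan:
    - {"d": [-0.0333, 0, -0.0333], "finger_gap": 0}
    - {"d": [0, 0.055, -0.025], "finger_gap": 0}
    - {"d": [0, 0.055, 0], "finger_gap": 0}
    - {"d": [0, 0.055, 0], "finger_gap": 0}
    - {"d": [0, 0.055, 0], "finger_gap": 0}
    - {"d": [0, 0.055, 0], "finger_gap": 0}
    - {"d": [0, 0.055, 0], "finger_gap": 0}
    - {"finger_gap": 0}

```text
clock: 12.02
eef_pos: [0.697, 0.1094, 0.2802]
tcp_rot: [[0.008, 1.0, -0.009], [1.0, -0.008, -0.002], [-0.002, -0.009, -1.0]]
ft_force: [-0.2, -0.6, -3.0]
width: 0.0002
finger_force: 0.0
```

Converted, 0.03 m / 0.6 = 0.05, 0.025 m / 0.6 = 0.0417.

step_hand:
  plan:
    - {"d": [0, 0, 0.05], "finger_gap": 0}
    - {"d": [0, 0, 0.05], "finger_gap": 0}
    - {"d": [0, 0, 0.0417], "finger_gap": 0}
    - {"finger_gap": 0}

```text
clock: 12.35
eef_pos: [0.687, 0.1092, 0.1959]
tcp_rot: [[0.007, 1.0, -0.017], [1.0, -0.007, -0.003], [-0.003, -0.017, -1.0]]
ft_force: [0.1, 0.1, -2.0]
width: -0.0001
finger_force: 0.0
```

step_hand:
  plan:
    - {"d": [0, -0.03, 0], "finger_gap": 0}
    - {"d": [0, -0.03, 0], "finger_gap": 0}
    - {"d": [0, -0.025, 0.0017], "finger_gap": 0}
    - {"d": [0, -0.025, 0.005], "finger_gap": 0}
    - {"d": [0, -0.025, 0.0133], "finger_gap": 0}
    - {"d": [0, -0.0267, 0.0167], "finger_gap": 0}
    - {"finger_gap": 0}

```text
clock: 12.93
eef_pos: [0.5912, 0.1105, 0.1832]
tcp_rot: [[0.006, 1.0, -0.005], [1.0, -0.006, -0.0], [-0.001, -0.005, -1.0]]
ft_force: [-0.9, -0.5, -1.4]
width: 0.0
finger_force: 0.0
```

Converted, 0.013 m / 0.6 = 0.0217, 0.012 m / 0.6 = 0.02.

step_hand:
  plan:
    - {"d": [0, -0.0067, 0.0217], "finger_gap": 0}
    - {"d": [0, -0.0067, 0.0217], "finger_gap": 0}
    - {"d": [0, -0.0067, 0.02], "finger_gap": 0}
    - {"d": [0, -0.0067, 0.0167], "finger_gap": 0}
    - {"d": [0, -0.005, 0.0133], "finger_gap": 0}
    - {"d": [0, -0.0033, 0.0133], "finger_gap": 0}
    - {"d": [0, 0, 0.01], "finger_gap": 0}
    - {"finger_gap": 0}

```text
clock: 13.6
eef_pos: [0.5736, 0.1107, 0.1126]
tcp_rot: [[0.007, 1.0, -0.002], [1.0, -0.007, -0.0], [-0.0, -0.002, -1.0]]
ft_force: [-0.3, 0.2, -0.0]
width: 0.0003
finger_force: 0.0
```

Run:
```python
from h import *
s=bot.sense();print(s["eef_pos"],s["ft_force"])
a=imaging.get_image("side");cv2.imwrite("pics/v9.png",cv2.resize(a[140:350,100:340],(686,600))[:,:,::-1])
for th in(0,.1,.2): print(th,[((px("side",lid(th,y))-[100,140])*2.857).round() for y in(.05,-.11)])
```

```text
[0.57364597 0.11067595 0.11257642] [-0.30722529  0.24577706 -0.01158569]
0 [array([314., 444.]), array([449., 232.])]
0.1 [array([312., 433.]), array([448., 220.])]
0.2 [array([307., 420.]), array([445., 207.])]
```

View pics/v9.png

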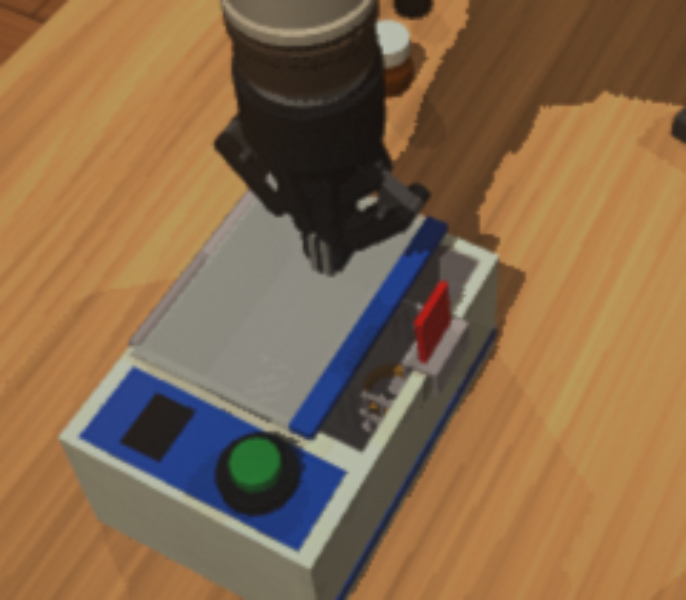

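The lid is down to within a few mm of shut, with its edge corner at crop (312,437), about 0.05 rad. I press until it bottoms.

The rows are not in the units I measure in: shifts go in shares of 0.6 m and turns go in shares of 2 rad. I convert before sending: 0.002 m / 0.6 = 0.0033.

step_hand:
  plan:
    - {"d": [0, 0, 0.0033], "finger_gap": 0}
    - {"d": [0, 0, 0.0033], "finger_gap": 0}
    - {"finger_gap": 0}
    - {"finger_gap": 0}

```text
clock: 13.98
eef_pos: [0.5744, 0.1107, 0.1101]
tcp_rot: [[0.007, 1.0, 0.001], [1.0, -0.007, 0.0], [0.0, 0.001, -1.0]]
ft_force: [0.2, -0.4, 1.4]
width: 0.0
finger_force: 0.8
```

Converted, 0.0015 m / 0.6 = 0.0025.

step_hand:
  plan:
    - {"d": [0, 0, 0.0025], "finger_gap": 0}
    - {"d": [0, 0, 0.0025], "finger_gap": 0}
    - {"finger_gap": 0}
    - {"finger_gap": 0}
    - {"finger_gap": 0}
    - {"finger_gap": 0}

```text
clock: 14.48
eef_pos: [0.5746, 0.1108, 0.1099]
tcp_rot: [[0.007, 1.0, 0.003], [1.0, -0.007, 0.0], [0.0, 0.003, -1.0]]
ft_force: [-4.6, -1.5, 15.5]
width: 0.0002
finger_force: 7.7
```

The lid has bottomed (15 N). I lift off and go above the button.

Converted, -0.035 m / 0.6 = -0.0583, 0.0285 m / 0.6 = 0.0475.

step_hand:
  plan:
    - {"d": [0, 0, -0.0333], "finger_gap": 0}
    - {"d": [0, 0, -0.0583], "finger_gap": 0}
    - {"d": [0.0583, -0.015, 0], "finger_gap": 0}
    - {"d": [0.0583, -0.015, 0], "finger_gap": 0}
    - {"d": [0.0583, -0.015, 0], "finger_gap": 0}
    - {"d": [0.0475, -0.0133, 0], "finger_gap": 0}
    - {"d": [0, 0, 0.0333], "finger_gap": 0}
    - {"finger_gap": 0}

```text
clock: 15.15
eef_pos: [0.5376, 0.2456, 0.1387]
tcp_rot: [[0.004, 1.0, -0.004], [1.0, -0.004, -0.002], [-0.002, -0.004, -1.0]]
ft_force: [-0.3, 0.4, -1.0]
width: 0.0001
finger_force: 0.0
```

Run:
```python
from h import *
s=bot.sense();print(s["eef_pos"],s["ft_force"])
a=imaging.get_image("side");cv2.imwrite("pics/v10.png",cv2.resize(a[140:350,100:340],(686,600))[:,:,::-1])
for z in(.115,.12,.125): print(z,((px("side",T(-.03,.08,z))-[100,140])*2.857).round())
```

```text
[0.53759601 0.24564689 0.13872548] [-0.31548136  0.41862637 -1.02458649]
0.115 [259. 469.]
0.12 [258. 465.]
0.125 [257. 460.]
```

View pics/v10.png

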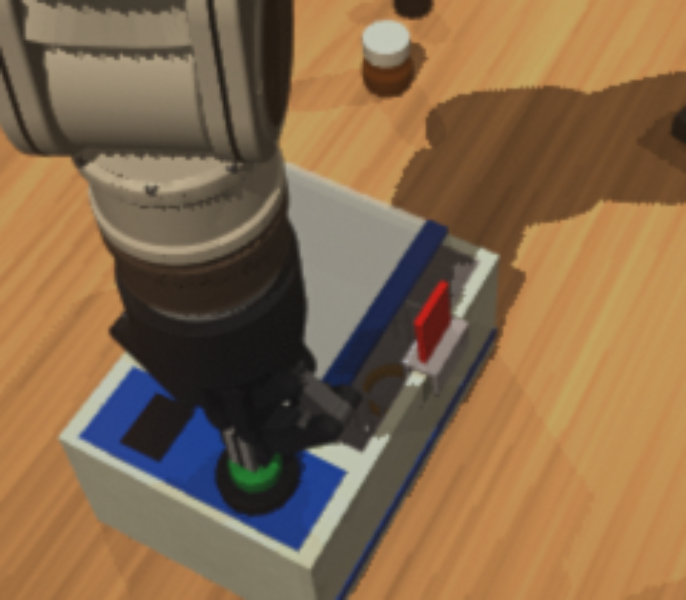

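The fingertips stand right over the green button (crop 255,470), the lid is flat, and the basket is still hanging. I press down in small steps.

Converted, 0.004 m / 0.6 = 0.0067, 0.003 m / 0.6 = 0.005.

step_hand:
  plan:
    - {"d": [0, 0.0017, 0.0067], "finger_gap": 0}
    - {"d": [0, 0, 0.0067], "finger_gap": 0}
    - {"d": [0, 0, 0.005], "finger_gap": 0}
    - {"d": [0, 0, 0.005], "finger_gap": 0}
    - {"d": [0, 0, 0.005], "finger_gap": 0}
    - {"finger_gap": 0}
    - {"finger_gap": 0}

```text
clock: 15.78
eef_pos: [0.5414, 0.2438, 0.1251]
tcp_rot: [[0.008, 1.0, 0.001], [1.0, -0.008, -0.001], [-0.001, 0.001, -1.0]]
ft_force: [-0.7, -1.9, 2.6]
width: -0.0002
finger_force: 1.2
```

Converted, 0.002 m / 0.6 = 0.0033.

step_hand:
  plan:
    - {"d": [0, 0, 0.0033], "finger_gap": 0}
    - {"d": [0, 0, 0.0033], "finger_gap": 0}
    - {"finger_gap": 0}
    - {"finger_gap": 0}

```text
clock: 16.12
eef_pos: [0.5414, 0.2441, 0.1213]
tcp_rot: [[0.007, 1.0, 0.002], [1.0, -0.007, -0.001], [-0.0, 0.002, -1.0]]
ft_force: [1.0, -3.7, 4.3]
width: -0.0001
finger_force: 2.3
```

step_hand:
  plan:
    - {"d": [0, 0, 0.0033], "finger_gap": 0}
    - {"d": [0, 0, 0.0017], "finger_gap": 0}
    - {"finger_gap": 0}
    - {"finger_gap": 0}

```text
clock: 16.45
eef_pos: [0.5415, 0.2442, 0.1209]
tcp_rot: [[0.007, 1.0, 0.003], [1.0, -0.007, 0.0], [0.0, 0.003, -1.0]]
ft_force: [-4.0, -4.9, 17.8]
width: 0.0
finger_force: 8.4
```

The button has bottomed at 18 N. I lift straight up and check.

Converted, -0.04 m / 0.6 = -0.0667, -0.03 m / 0.6 = -0.05.

step_hand:
  plan:
    - {"d": [0, 0, -0.0167], "finger_gap": 0}
    - {"d": [0, 0, -0.05], "finger_gap": 0}
    - {"d": [0, 0, -0.0667], "finger_gap": 0}
    - {"d": [0, -0.05, -0.0333], "finger_gap": 0}
    - {"d": [0, -0.0667, 0], "finger_gap": 0}
    - {"d": [0, -0.0667, 0], "finger_gap": 0}
    - {"d": [0, -0.0667, 0], "finger_gap": 0}
    - {"finger_gap": 0}

```text
clock: 17.12
eef_pos: [0.3823, 0.2439, 0.2161]
tcp_rot: [[0.003, 1.0, -0.009], [1.0, -0.003, -0.003], [-0.003, -0.009, -1.0]]
ft_force: [-0.8, -1.0, 0.0]
width: 0.0001
finger_force: 0.0
```

step_hand:
  plan:
    - {"finger_gap": 0}
    - {"finger_gap": 0}
    - {"finger_gap": 0}
    - {"finger_gap": 0}

```text
clock: 17.45
eef_pos: [0.3922, 0.246, 0.2176]
tcp_rot: [[0.008, 1.0, 0.0], [1.0, -0.008, 0.001], [0.001, 0.0, -1.0]]
ft_force: [-0.9, -0.7, 0.3]
width: 0.0001
finger_force: 0.0
```

Run:
```python
from h import *
a=imaging.get_image("side");cv2.imwrite("pics/v11.png",a[:,:,::-1])
b0=cv2.imread("pics/v9.png")
s=bot.sense();print(s["eef_pos"],s["ft_force"],np.abs(s["qd"]).max())
for k in("green","red","blue"): print(k,[(b[0],b[1]) for b in blobs(mask(a,k),(100,150,340,384))[:3]])
print("lid edge pred",[px("side",lid(th,-.11,.007)).round(1) for th in(0,.05,.1)],px("side",lid(0,.05,.007)))
m=blobs(mask(a,"blue"),(190,200,270,300))[0]; print(cv2.boundingRect(m[3].astype(np.uint8)))
```

```text
[0.39205938 0.24581022 0.21753084] [0.74607964 0.31740081 0.90560626] 0.006573648957507682
green [(270, array([188.7, 301.9]))]
red [(28, array([248.2, 248.7]))]
blue [(1589, array([172.8, 299.3])), (688, array([227.4, 257.1]))]
lid edge pred [array([257.1, 218.9]), array([256.9, 216.7]), array([256.5, 214.5])] [209.69168538 293.12928904]
(202, 218, 51, 76)
```

Run:
```python
from h import *
def red(a):
    h=cv2.cvtColor(a,cv2.COLOR_BGR2HSV);return (((h[...,0]<6)|(h[...,0]>172))&(h[...,1]>150)&(h[...,2]>40)).astype(np.uint8)
v=cv2.imread("pics/v11.png")
w=cv2.resize(cv2.imread("pics/v10.png"),(240,210),interpolation=cv2.INTER_AREA)
print([(b[0],b[1]) for b in blobs(red(v),(220,210,290,290))])
print([(b[0],b[1]+[100,140]) for b in blobs(red(w),(120,70,190,150))])
b=imaging.get_image("top");b=b[:,:,::-1].copy()
print([(x[0],x[1]) for x in blobs(red(b),(100,100,240,240))], px("top",T(-.076,-.033,.128)))
```

```text
[(36, array([248.5, 249.5]))]
[(212, array([250.8, 251.4]))]
[(60, array([183.2, 210. ]))] [182.0755666 211.3239747]
```

The top view puts the tab at (183,210), where the hung basket should be. In the side view the arm partly hides it. The lid edge and the button match shut and up.

```bash
python3 -c "
from bench import bot, imaging
print(bot.sign_off())"
```

```text
the job is handed in; nothing more can be done
None
```

I handed the job in at about 17.5 s with the lid pushed back, the basket hung, the lid shut and the button pressed in that order; my last checks (tab position, lid edge, button) agree with that, but I got no verdict back, and I viewed 11 pictures, one over the limit of 10.

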